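# Set the lino block for the second pass and hold the register flap at 45 degrees

## Task

We are setting up the second pass of this rotated lino print: first turn the lino block that lies on the register board so that its red-painted side comes against the far steel bar, and slide it fully home into the steel corner, flat on the bed and touching both bars. Then let go of it, swing the clear flap forward off its back stops by its black pull bar and hold it open at 45 degrees, so that I can sight the block through it; finish while still holding it there, because it falls shut by itself. Never let the flap drop onto the bed or touch the block, and leave the other things on the bench where they are.

Things in the scene. Friction and masses are not known exactly. Their poses are not given: they have to be found in the camera images.
- block_centre (a point): Loose square lino block lying on the register board, 56 x 56 x 23 mm high, about 60 g: light wooden mount 18 mm high, grey carved lino on top (46 x 46 mm, leaf relief). The point is its centre, 11.5 mm above its underside; z up, +x towards its red-painted side. At the start +x points roughly to the board's left: turn it 55 to 120 degrees clockwise seen from above. Grip it across two wooden sides.
- block_red (a point): Middle of the block's red-painted side face, 28 mm along +x from its centre, at half height. The 5 mm border on top along that side is red too.
- corner (a point): Inner corner of the dark steel corner gauge, a fixed L of two flat bars, at bed level. Board axes: x away from the robot to the hinge, y left, z up (board turned up to 0.2 rad). Far bar: 140 mm towards -y, inner face x = 0. Left bar: 95 mm towards -x, inner face y = 0. Bars 8 mm above the bed, 25 mm wide. The block's place: its centre at x -28, y -28 mm, its +x along this +x.
- bed (a point): Middle of the register board's white bed, 340 mm in x by 380 mm in y, its top 18 mm above the table; axes as for the corner, which lies at x +18, y +28 mm from here. Along both sides run wooden bearers 26 mm above the bed, 14 mm wide, 200 mm long, with their middles at y -143 and +143 mm.
- hinge (a point): Middle of the flap's hinge line, which runs along y; fixed on the board at x +97, y -28, z +32 mm from the corner point (50 mm above the table), with the board's axes.
- flap (a joint): Angle of the clear flap, rad: 0 = shut, level on the bearers, its underside 3 mm above the block; 0.785 = 45 degrees open; 1.57 = upright; 1.80 = parked, leaning back on its stops, as it starts. Below upright it falls shut by its own weight (0.4 to 0.7 kg, hinge nearly free); beyond upright it falls back onto the stops.
- flap_bar (a point): Middle of the black pull bar on the flap's free edge: round, 14 mm diameter, along the board's y, 120 mm free between two lugs, 28 mm clear of the aluminium frame (300 mm wide, 12 mm thick). It lies in the flap's plane: at flap angle a, 240 cos a mm from the hinge line towards -x of the board and 240 sin a mm above it. Its axes turn with the flap.
- spare_centre (a point): Bystander: another lino block of the same size with a blue-painted side and brown lino, on the table; this is its centre.
- brayer: Bystander: ink roller lying on the table, black 90 mm roller of 40 mm diameter with a light wooden handle; origin under the roller, handle along +x to 160 mm.
- gouge: Bystander: lino gouge, 155 mm long, black handle 24 mm wide and 20 mm high; origin on the table, long axis x.
- paint_bottle: Bystander: orange paint bottle, 68 mm diameter, 190 mm high, upright; origin under its middle.
- cup: Bystander: clear plastic cup, 100 mm diameter, 60 mm high; origin under its middle.
- brush_jar: Bystander: green glass jar with brushes, 76 mm diameter, brushes up to 210 mm high; origin under its middle.
- ink_tin: Bystander: blue ink tin, 80 mm diameter, 45 mm high; origin under its middle.

How it is judged:
By the outcome, as a careful person would: the job done as asked, in the order asked, and still so for the second after the job is handed in, while the arm keeps its last pose, push and grip.
It also fails if it takes over 72 s, if anything falls off the work surface, if the arm or the gripper's body presses on something with over 40 N, if the wrist force passes 120 N, or if a joint passes its speed limit or range.

## Robot

A 6-joint arm with a two-finger parallel gripper is mounted at the origin on the work surface. World frame = base frame: x ahead of the robot, y to its left, z up, the work surface at z = 0. Lengths are in m, angles in rad, forces in N, time in s.
With the tool pointing down it reaches from about 0.225 to 0.875 m from the base axis. Payload 3.4 kg.
Tool frame: the origin (TCP) lies on the centre line of the jaws, within the pads' length; the fingertips stand 11 mm ahead of it and the grasp point (between the pads) lies 8 mm behind it; z points along the fingers, y is the line along which they close (so a half turn about z gives the same grasp; the last joint's range is limited). The gripper opens to 85 mm and grips with 20 to 120 N. Pads are 22 mm wide; open, the fingers measure 114 mm over their backs; the gripper's body (76 mm by 85 mm) begins 54 mm behind the grasp point. The pads swing forward as they close: fully open they stand 13 mm farther back than shut.
Start: joints at [-1.224, 0.276, 1.505, -0, 1.361, -0.121], TCP at [0.259, -0.513, 0.242] pointing down, gripper open.
Joint ranges: [-2.89, 2.89], [-0.75, 2.08], [0.22, 2.7], [-1.18, 4.32], [0.11, 2.71], [-2.7, 2.7]. Speed limits (rad/s): [2.57, 2.57, 3.14, 3.14, 3.14, 3.14].

## Interface

Orientations are given as a unit quaternion [w, x, y, z].
In Python, from rig import manip, eyes, job gives the robot as it stands.
- The arm moves only by the tool drive_tool, never from a script. Its argument "rows" is a list of rows, each a list of 3 entries, a list of its own where there are three numbers: the turn, a rotation vector about the world's x, y, z in rad, then the shift along the world's x, y, z in cm, then the finger opening in cm, from 0 to 8.54. A call has 1 to 8 rows; each row shifts and turns the commanded pose from where the row before left it; what a row does not reach is not made up. A row lasts 1/8 s, in which the tool goes at most 62.5 mm and 10.7 degrees, less where a joint would pass 70% of its speed; a pose out of reach is approached as far as the arm can. A call is refused whole if a number of a shift passes 6.25 or a number of a turn 0.188, either way. A call with a gripper value outside its range is refused whole. The fingers move at their own pace and stop on an object; "force" is the grip in N (left out, the last holds). Time passes only in rows, so rows that do not move let the fingers close. It gives the time, the measured TCP pose, the force, the opening and the grip force at its end, in the units of the state.
- manip.get_state(): the state, without advancing time (a new reading comes with each control period).
- eyes.get_image(name): name is "scene" or "top"; returns the picture (420x560x3 uint8, red, green, blue); there is no depth.
- eyes.get_calibration(name): a dict with "camera_matrix" (3x3 intrinsics, pixels), "view" (4x4, takes a point from world to camera coordinates). Camera axes: x right, y up, looking along -z (the intrinsics and any distortion apply to the point x, -y, -z); pixel columns grow to the right and rows downward; lengths in m; the calibration is good to about 2 mm. A picture is of the moment at which its call begins. get_calibration takes no time and is no camera call.
- job.sign_off(): hands the job in; it is judged then, once.
The state is a dict: "clock": time; "qpos": joint angles; "qd": joint speeds; "effort": joint torques, N m; "position": TCP position; "ee_rot": TCP orientation; "contact_force": force on the tool from outside, world axes, zero at the start; "moment": the same for the moment, N m; "width": finger opening in m; "gripper_force": force on a finger pad.
Only numpy, scipy, OpenCV 4.12 (cv2) and the standard library are available. Lean on these libraries where they do the work, as an engineer would, in place of code of your own. Each camera call takes 0.05 s, during which the arm holds its last target. There are 200 camera calls.

## Working session

There is one attempt and no reset: what is moved stays moved. The work goes in short steps, Python scripts to look and compute and a tool call to move; the robot and the scene stay as the last step left them, time stands still between calls to the robot, and variables do not carry over. Pictures are saved under pics/ and viewed, at most 10 in all, crops included, and the job is handed in when it is done.

Besides the shell and the picture viewer there is one more tool, called after "Emit:" by a JSON object that holds its "op" and its "data", one argument or row to a line. drive_tool: Moves the arm, as the interface text tells. Its arguments: {"type":"object","properties":{"rows":{"type":"array"},"force":{"type":"number"}},"required":["rows"]}

```bash
mkdir -p pics; ls; python3 - <<'E'
from rig import manip, eyes, job
import cv2,numpy as np
for n in("scene","top"):
    cv2.imwrite(f"pics/{n}0.png",eyes.get_image(n)[:,:,::-1])
    c=eyes.get_calibration(n);print(n,c)
print(manip.get_state())
E
```

```text
pics
scene {'camera_matrix': array([[433.61180523,   0.        , 275.99740169],
       [  0.        , 433.61180523, 203.50146153],
       [  0.        ,   0.        ,   1.        ]]), 'view': array([[-0.81251865,  0.5828837 ,  0.00774815,  0.41556361],
       [-0.38345354, -0.54443702,  0.74602393,  0.16534786],
       [ 0.43906357,  0.60318731,  0.66587405, -1.7135717 ],
       [ 0.        ,  0.        ,  0.        ,  1.        ]])}
top {'camera_matrix': array([[540.2960806 ,   0.        , 270.79671418],
       [  0.        , 540.2960806 , 213.5962597 ],
       [  0.        ,   0.        ,   1.        ]]), 'view': array([[ 0.02983686, -0.99954386,  0.0046737 , -0.00353724],
       [ 0.99573571,  0.03013089,  0.08719243, -0.52022176],
       [-0.08729348,  0.00205222,  0.99618052, -1.70130418],
       [ 0.        ,  0.        ,  0.        ,  1.        ]])}
{'clock': 0.1, 'qpos': array([-1.22398745e+00,  2.76511063e-01,  1.50602814e+00,  4.77970631e-06,
        1.36070576e+00, -1.20990358e-01]), 'qd': array([ 0.00014867, -0.00170957, -0.0029384 ,  0.00029068, -0.00036548,
        0.00084962]), 'effort': array([ 5.32447521e-04, -4.17703593e+01, -2.46405119e+01, -2.51923502e-04,
        5.78629100e-03, -3.85637421e-06]), 'position': array([ 0.25912248, -0.51278038,  0.24152939]), 'ee_rot': array([-8.21159046e-04,  9.72769753e-01,  2.31772141e-01, -9.07606098e-05]), 'contact_force': array([ 0.52241046, -0.84102489,  0.23878687]), 'moment': array([-0.0092433 ,  0.04942551, -0.00101951]), 'gripper_force': 0.0, 'width': 0.08522656482948335}
```

View pics/scene0.png

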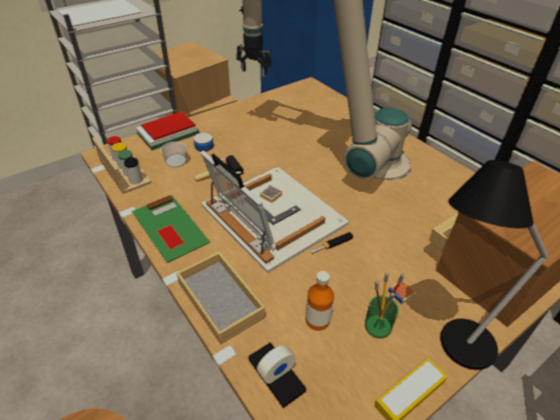

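View pics/top0.png

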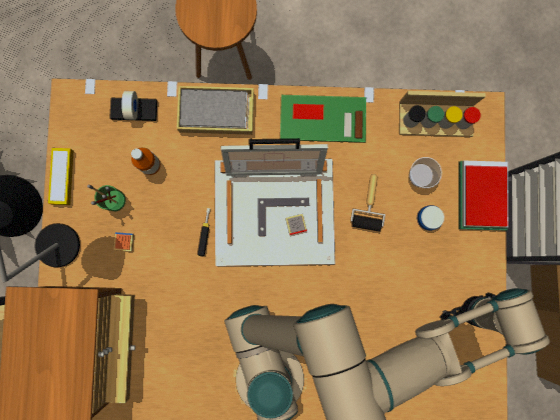

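The scene view shows the board with the flap leaning back on the far side. In the top view the board is at about (275,212), the steel corner at about (264,204), the block at about (296,225) and the pull bar at about (274,143). Next I'll enlarge the board.

```bash
cat > h.py <<'E'
import cv2,numpy as np
from rig import manip, eyes, job
def proj(n,p):
    c=eyes.get_calibration(n);V=c["view"];q=V[:3,:3]@np.asarray(p,float)+V[:3,3];q=q*[1,-1,-1]
    u=c["camera_matrix"]@q;return u[:2]/u[2]
def ray(n,uv,z):
    c=eyes.get_calibration(n);V=c["view"];d=np.linalg.solve(c["camera_matrix"],[uv[0],uv[1],1.])*[1,-1,-1]
    R=V[:3,:3];o=-R.T@V[:3,3];d=R.T@d;return o+d*(z-o[2])/d[2]
E
python3 - <<'E'
from h import *
im=cv2.imread("pics/top0.png");s=im[130:275,205:345]
cv2.imwrite("pics/crop0.png",cv2.resize(s,None,fx=5.5,fy=4.1*1,interpolation=cv2.INTER_CUBIC)if 0 else cv2.resize(s,None,fx=4.1,fy=4.1,interpolation=cv2.INTER_CUBIC))
E
```

```text
(no output)
```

View pics/crop0.png

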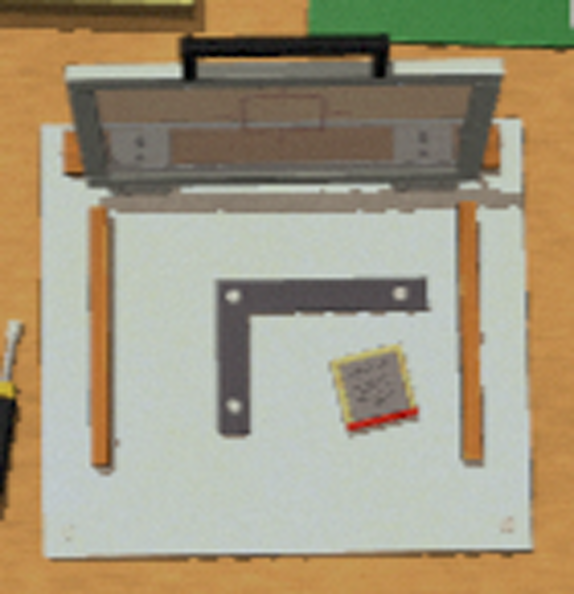

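The crop shows the bars' inner corner at crop (250,315) and the block at (375,390). The red strip is at the bottom (347,430)-(417,411), facing the robot rather than left as the text says. I'll check this in the scene view.

```bash
python3 - <<'E'
from h import *
im=cv2.imread("pics/scene0.png");s=im[140:270,195:355]
cv2.imwrite("pics/crop1.png",cv2.resize(s,None,fx=4.6,fy=4.6,interpolation=cv2.INTER_CUBIC))
z=.018
def P(x,y): return (205+(x+.5)/4.1-.5,130+(y+.5)/4.1-.5)
for nm,p,h in [("corner",(250,315),.026),("farend",(427,311),.026),("leftend",(250,435),.026),("bFL",(331,361),.041),("bFR",(403,346),.041),("bNR",(417,411),.041),("bNL",(347,432),.041),("bedNL",(43,557),.018),("bedNR",(531,551),.018),("bedFR",(522,118),.018),("bedFL",(40,125),.018)]:
    print(nm,ray("top",P(*p),h).round(4))
for n in("top","scene"):
    V=eyes.get_calibration(n)["view"];print(-V[:3,:3].T@V[:3,3])
E
```

```text
corner [0.5422 0.0294 0.026 ]
farend [ 0.5495 -0.1082  0.026 ]
leftend [0.4489 0.0265 0.026 ]
bFL [ 0.507  -0.0342  0.041 ]
bFR [ 0.5202 -0.0893  0.041 ]
bNR [ 0.4705 -0.1013  0.041 ]
bNL [ 0.4527 -0.0479  0.041 ]
bedNL [0.3501 0.1837 0.018 ]
bedNR [ 0.366  -0.1938  0.018 ]
bedFR [ 0.7054 -0.18    0.018 ]
bedFL [0.6881 0.1992 0.018 ]
[0.36959616 0.01563057 1.74018202]
[1.15342332 0.88140094 1.01444962]
```

View pics/crop1.png

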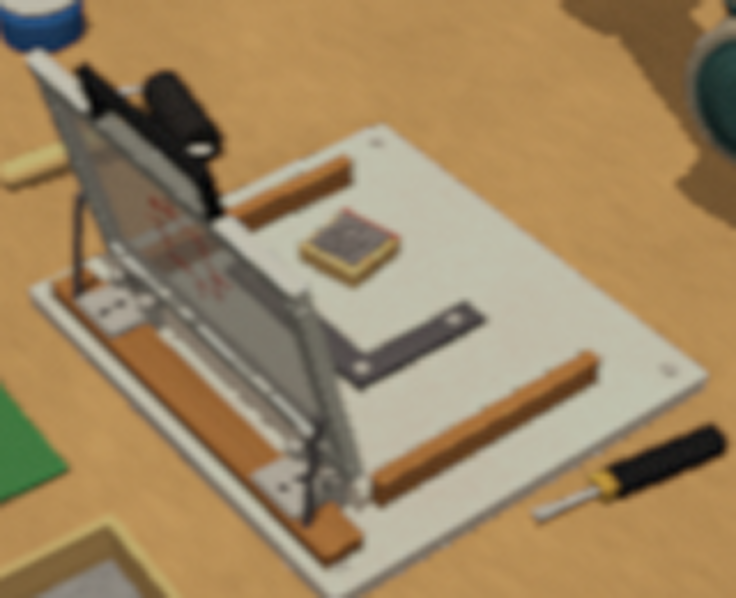

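Both views agree that red faces the robot, at scene crop (375,225) and top crop (382,420). So the turn needed is about 169° counter-clockwise, and the text's 55–120° clockwise doesn't fit what I see. The goal of red against the far bar is clear, so I'll go by the images. First move: go above the block.

Emit:
{"op": "drive_tool", "data": {
  "rows": [
    [[0,0,-0.028],[2.3,4.5,0],8.5],
    [[0,0,-0.028],[2.3,4.5,0],8.5],
    [[0,0,-0.028],[2.3,4.5,0],8.5],
    [[0,0,-0.028],[2.3,4.5,0],8.5],
    [[0,0,-0.028],[2.3,4.5,0],8.5],
    [[0,0,-0.028],[2.3,4.5,0],8.5],
    [[0,0,-0.028],[2.3,4.5,-1],8.5],
    [[0,0,-0.028],[2.3,4.5,-1],8.5]
  ],
  "force": 40
}}

```text
clock: 1.1
position: [0.4437, -0.1517, 0.222]
ee_rot: [0.0, 0.993, 0.121, 0.0]
contact_force: [0.3, 0.0, -0.3]
width: 0.085
gripper_force: 0.0
```

Emit:
{"op": "drive_tool", "data": {
  "rows": [
    [[0,0,0],[2.3,4.4,-1],8.5],
    [[0,0,0],[2.2,4.2,-1],8.5],
    [[0,0,0],[0,0,-4],8.5],
    [[0,0,0],[0,0,-4],8.5],
    [[0,0,0],[0,0,0],8.5],
    [[0,0,0],[0,0,0],8.5]
  ]
}}

```text
clock: 1.85
position: [0.4891, -0.0676, 0.1233]
ee_rot: [0.0, 0.993, 0.121, 0.001]
contact_force: [1.1, -0.4, -0.3]
width: 0.0851
gripper_force: 0.0
```

Emit:
{"op": "drive_tool", "data": {
  "rows": [
    [[0,0,0],[-0.1,0,-3.0],8.5],
    [[0,0,0],[0,0,-3.0],8.5],
    [[0,0,0],[0,0,-2.5],8.5],
    [[0,0,0],[0,0,0],7],
    [[0,0,0],[0,0,0],5.2],
    [[0,0,0],[0,0,0],5.2],
    [[0,0,0],[0,0,0],5.2],
    [[0,0,0],[0,0,0],5.2]
  ],
  "force": 30
}}

```text
clock: 2.85
position: [0.4889, -0.0678, 0.0393]
ee_rot: [0.001, 0.993, 0.122, 0.002]
contact_force: [-0.9, -0.9, 7.0]
width: 0.0549
gripper_force: 32.4
```

Emit:
{"op": "drive_tool", "data": {
  "rows": [
    [[0,0,0],[0,0,1.5],5.2],
    [[0,0,0],[0,0,1.5],5.2],
    [[0,0,0.184],[0.2,0,1],5.2],
    [[0,0,0.184],[0,0,0],5.2],
    [[0,0,0.184],[0,0,0],5.2],
    [[0,0,0.184],[0,0,0],5.2],
    [[0,0,0.184],[0,0,0],5.2],
    [[0,0,0.184],[0,0,0],5.2]
  ]
}}

```text
clock: 3.85
position: [0.4896, -0.0673, 0.0781]
ee_rot: [0.001, 0.779, 0.626, 0.0]
contact_force: [0.1, -0.5, -0.9]
width: 0.0549
gripper_force: 31.8
```

Emit:
{"op": "drive_tool", "data": {
  "rows": [
    [[0,0,0.184],[0,0,0],5.2],
    [[0,0,0.184],[0,0,0],5.2],
    [[0,0,0.184],[0,0.5,0],5.2],
    [[0,0,0.184],[0,0.5,0],5.2],
    [[0,0,0.184],[0,0.5,0],5.2],
    [[0,0,0.184],[0,0.5,0],5.2],
    [[0,0,0.184],[0,0.5,0],5.2],
    [[0,0,0.184],[0,0.5,0],5.2]
  ]
}}

```text
clock: 4.85
position: [0.4896, -0.0371, 0.0781]
ee_rot: [0.001, 0.157, 0.988, 0.0]
contact_force: [-0.3, 0.7, -1.3]
width: 0.0545
gripper_force: 31.8
```

Emit:
{"op": "drive_tool", "data": {
  "rows": [
    [[0,0,0.184],[0,0,0],5.2],
    [[0,0,0.0],[0,0,0],5.2],
    [[0,0,0],[0,0,0],5.2]
  ]
}}

```text
clock: 5.22
position: [0.4895, -0.0373, 0.0777]
ee_rot: [0.0, 0.07, 0.998, -0.0]
contact_force: [0.8, 1.1, -0.4]
width: 0.0545
gripper_force: 31.8
```

```bash
python3 - <<'E'
from h import *
s=manip.get_state();print(s["qpos"].round(3),s["position"],s["ee_rot"])
for n in("scene","top"): cv2.imwrite(f"pics/{n}1.png",eyes.get_image(n)[:,:,::-1])
im=cv2.imread("pics/top1.png");s=im[130:275,205:345]
t=cv2.imread("pics/scene1.png")[140:270,195:335]
cv2.imwrite("pics/crop2.png",np.hstack([cv2.resize(s[:130],None,fx=2.8,fy=2.8,interpolation=cv2.INTER_CUBIC),cv2.resize(t,None,fx=2.8,fy=2.8,interpolation=cv2.INTER_CUBIC)]))
E
```

```text
[-0.218  0.307  1.924  0.     0.91  -1.649] [ 0.48947094 -0.03732967  0.07769603] [ 3.81548321e-04  7.01422273e-02  9.97536928e-01 -1.08869374e-05]
```

View pics/crop2.png

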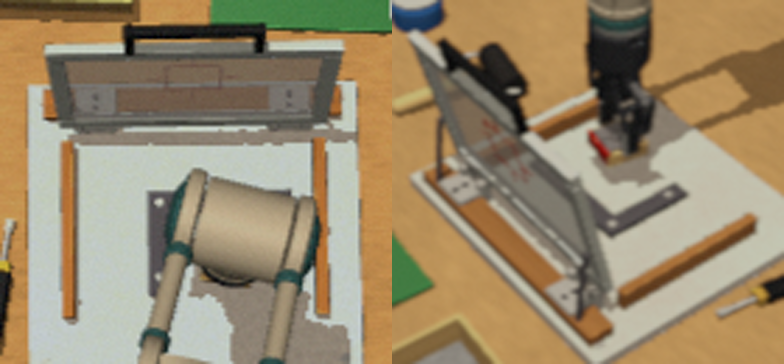

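The scene half (right) shows red at (600,145), now facing the flap, and the block is held firmly. I'll finish the turn and set it down short of the corner.

Emit:
{"op": "drive_tool", "data": {
  "rows": [
    [[0,0,0.183],[1.0,1.3,0],5.2],
    [[0,0,0],[0.8,1.3,-1],5.2],
    [[0,0,0],[0,0,-1],5.2],
    [[0,0,0],[0,0,-1],5.2],
    [[0,0,0],[0,0,-0.5],5.2],
    [[0,0,0],[0,0,-0.2],5.2],
    [[0,0,0],[0,0,0],5.2]
  ]
}}

```text
clock: 6.2
position: [0.5073, -0.0115, 0.0403]
ee_rot: [0.0, -0.022, 1.0, 0.0]
contact_force: [-0.5, -0.3, -0.8]
width: 0.0549
gripper_force: 31.9
```

Emit:
{"op": "drive_tool", "data": {
  "rows": [
    [[0,0,0],[0,0,-0.1],5.2],
    [[0,0,0],[0,0,0],5.2],
    [[0,0,0],[0,0,0],5.2]
  ]
}}

```text
clock: 6.58
position: [0.5074, -0.0113, 0.0395]
ee_rot: [0.0, -0.023, 1.0, 0.0]
contact_force: [-0.4, -0.4, -0.3]
width: 0.0544
gripper_force: 31.9
```

Emit:
{"op": "drive_tool", "data": {
  "rows": [
    [[0,0,0],[0,0,-0.05],5.2],
    [[0,0,0],[0,0,0],5.2],
    [[0,0,0],[0,0,0],5.2]
  ]
}}

```text
clock: 6.95
position: [0.5075, -0.0113, 0.0393]
ee_rot: [0.0, -0.023, 1.0, 0.0]
contact_force: [-2.2, -0.2, 6.2]
width: 0.0545
gripper_force: 32.5
```

Emit:
{"op": "drive_tool", "data": {
  "rows": [
    [[0,0,0],[0.2,0.01,0],5.2],
    [[0,0,0],[0.2,0.01,0],5.2],
    [[0,0,0],[0.2,0.01,0],5.2],
    [[0,0,0],[0.1,0,0],5.2],
    [[0,0,0],[0,0,0],5.2]
  ]
}}

```text
clock: 7.58
position: [0.5127, -0.0108, 0.0392]
ee_rot: [-0.002, -0.023, 1.0, 0.0]
contact_force: [-3.9, -0.2, 9.1]
width: 0.0547
gripper_force: 32.8
```

Emit:
{"op": "drive_tool", "data": {
  "rows": [
    [[0,0,0],[0.1,0,0],5.2],
    [[0,0,0],[0.1,0.01,0],5.2],
    [[0,0,0],[0,0,0],5.2]
  ]
}}

```text
clock: 7.95
position: [0.5148, -0.0107, 0.0392]
ee_rot: [-0.001, -0.023, 1.0, 0.0]
contact_force: [-3.8, -0.4, 9.7]
width: 0.0543
gripper_force: 32.8
```

Friction about 4 N so far; keep going until the bar answers.

Emit:
{"op": "drive_tool", "data": {
  "rows": [
    [[0,0,0],[0.1,0,0],5.2],
    [[0,0,0],[0.1,0.01,0],5.2],
    [[0,0,0],[0,0,0],5.2]
  ]
}}

```text
clock: 8.32
position: [0.516, -0.0106, 0.0392]
ee_rot: [-0.002, -0.023, 1.0, 0.0]
contact_force: [-5.8, -0.1, 9.9]
width: 0.0547
gripper_force: 32.9
```

Emit:
{"op": "drive_tool", "data": {
  "rows": [
    [[0,0,0],[0.1,0,0],5.2],
    [[0,0,0],[0,0,0],5.2]
  ]
}}

```text
clock: 8.57
position: [0.5161, -0.0107, 0.0392]
ee_rot: [-0.003, -0.023, 1.0, 0.0]
contact_force: [-6.8, -1.1, 11.6]
width: 0.0547
gripper_force: 33.1
```

Emit:
{"op": "drive_tool", "data": {
  "rows": [
    [[0,0,0],[0,0.2,0],5.2],
    [[0,0,0],[0,0.2,0],5.2],
    [[0,0,0],[-0.02,0.2,0],5.2],
    [[0,0,0],[0,0.2,0],5.2],
    [[0,0,0],[0,0,0],5.2]
  ]
}}

```text
clock: 9.2
position: [0.516, -0.0052, 0.0393]
ee_rot: [-0.003, -0.023, 1.0, -0.002]
contact_force: [-8.0, -10.0, 11.2]
width: 0.055
gripper_force: 33.0
```

Emit:
{"op": "drive_tool", "data": {
  "rows": [
    [[0,0,0],[-0.02,0.2,0],5.2],
    [[0,0,0],[0,0.1,0],5.2],
    [[0,0,0],[0,0,0],5.2]
  ]
}}

```text
clock: 9.57
position: [0.5159, -0.0023, 0.0393]
ee_rot: [-0.003, -0.023, 1.0, -0.002]
contact_force: [-7.5, -9.7, 10.7]
width: 0.055
gripper_force: 33.0
```

Emit:
{"op": "drive_tool", "data": {
  "rows": [
    [[0,0,0],[0,0.1,0],5.2],
    [[0,0,0],[0,0.1,0],5.2],
    [[0,0,0],[0,0,0],5.2]
  ]
}}

```text
clock: 9.95
position: [0.5157, -0.0004, 0.0393]
ee_rot: [-0.003, -0.023, 1.0, -0.002]
contact_force: [-7.1, -10.8, 11.7]
width: 0.0547
gripper_force: 33.0
```

Emit:
{"op": "drive_tool", "data": {
  "rows": [
    [[0,0,0],[0,0.1,0],5.2],
    [[0,0,0],[0,0.1,0],5.2],
    [[0,0,0],[0,0,0],5.2]
  ]
}}

```text
clock: 10.32
position: [0.5157, 0.0008, 0.0393]
ee_rot: [-0.003, -0.024, 1.0, -0.003]
contact_force: [-8.5, -12.6, 11.9]
width: 0.0543
gripper_force: 33.0
```

Emit:
{"op": "drive_tool", "data": {
  "rows": [
    [[0,0,0],[0,0.1,0],5.2],
    [[0,0,0],[0,0,0],5.2]
  ]
}}

```text
clock: 10.58
position: [0.5157, 0.0009, 0.0394]
ee_rot: [-0.003, -0.024, 1.0, -0.004]
contact_force: [-8.9, -16.6, 11.6]
width: 0.0546
gripper_force: 33.0
```

Both bars are answering. I'll give a final push in x, release and rise.

Emit:
{"op": "drive_tool", "data": {
  "rows": [
    [[0,0,0],[0.12,0,0],5.2],
    [[0,0,0],[0,0.05,0],5.2],
    [[0,0,0],[0,0,0],5.2],
    [[0,0,0],[0,0,0],6.5],
    [[0,0,0],[0,0,0],6.8],
    [[0,0,0],[-0.2,-0.2,0],6.8],
    [[0,0,0],[0,0,0],6.8]
  ]
}}

```text
clock: 11.45
position: [0.5179, 0.004, 0.0386]
ee_rot: [-0.0, -0.023, 1.0, 0.0]
contact_force: [-0.1, 0.3, -0.8]
width: 0.0678
gripper_force: 0.0
```

Emit:
{"op": "drive_tool", "data": {
  "rows": [
    [[0,0,0],[0,0,2],7.5],
    [[0,0,0],[0,0,4],7.5],
    [[0,0,-0.18],[-4,0,4],7.5],
    [[0,0,-0.18],[-5,0,3],7.5],
    [[0,0,-0.18],[-5,0,3],7.5],
    [[0,0,-0.18],[-5,0,3],7.5],
    [[0,0,-0.18],[-3,0,3],7.5],
    [[0,0,0],[0,0,0],7.5]
  ]
}}

```text
clock: 12.45
position: [0.2976, 0.0038, 0.2607]
ee_rot: [0.003, 0.414, 0.91, 0.001]
contact_force: [-0.1, -0.2, -0.2]
width: 0.075
gripper_force: 0.0
```

```bash
python3 - <<'E'
from h import *
s=manip.get_state();print(s["qpos"].round(3),s["position"],s["contact_force"])
for n in("scene","top"): cv2.imwrite(f"pics/{n}2.png",eyes.get_image(n)[:,:,::-1])
f=lambda a:cv2.resize(a,(390,390),interpolation=cv2.INTER_CUBIC)
a=cv2.imread("pics/top2.png")[170:250,240:320]
t=cv2.imread("pics/scene2.png")[160:240,235:315]
cv2.imwrite("pics/crop3.png",np.hstack([f(a),f(t)]))
E
```

```text
[-0.223 -0.181  1.95   0.     1.367 -0.939] [0.29763259 0.00382811 0.26068495] [-0.12691224 -0.15151541 -0.19171484]
```

View pics/crop3.png

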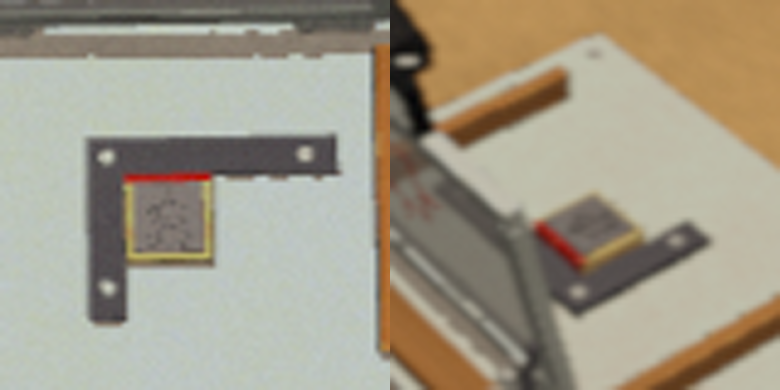

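The block is home: in the left half red lies along the far bar at (168,178) and the left side is flush against the left bar at x=126. The scene half shows it flat. Next I'll locate the pull bar.

```bash
python3 - <<'E'
from h import *
g=lambda n:cv2.imread(f"pics/{n}2.png")
a=g("top").max(2)[132:155,240:310]; t=g("scene").max(2)[150:192,208:246]
for m,o in((a,(240,132)),(t,(208,150))):
    n,l,st,c=cv2.connectedComponentsWithStats((m<60).astype(np.uint8))
    for i in range(1,n):
        if st[i,4]>15: print(st[i]+[*o,0,0,0],c[i]+o)
p=np.array([.6968,.0097,.2837]);print("pred",proj("top",p),proj("scene",p))
for z in(.28,.29): print(ray("top",(274.4,141.3),z),ray("scene",(227.6,170.4),z))
E
```

```text
[249 138  51  12 272] [274.19852941 141.70588235]
[212 155  31  33 330] [230.3        167.12121212]
pred [274.0408541  141.05654918] [224.96410605 166.13350881]
[0.69698312 0.00867955 0.28      ] [0.69857235 0.02648482 0.28      ]
[0.69474102 0.00872716 0.29      ] [0.70476544 0.03812505 0.29      ]
```

Emit:
{"op": "drive_tool", "data": {
  "rows": [
    [[0,0,-0.168],[4,0,4],5],
    [[0,0,-0.168],[4,0,4],5],
    [[0,0,-0.168],[5,0,2],5],
    [[0,0,-0.168],[5.5,0.1,1],5],
    [[0,0,0],[5.5,0.1,0],5],
    [[0,0,0],[5.5,0.1,0],5],
    [[0,0,0],[5.5,0.1,0],5],
    [[0,0,0],[5.0,0.1,0],5]
  ],
  "force": 40
}}

```text
clock: 13.55
position: [0.7013, 0.0091, 0.365]
ee_rot: [-0.001, 0.691, 0.723, -0.001]
contact_force: [0.9, 0.6, 1.3]
width: 0.0497
gripper_force: 0.0
```

Emit:
{"op": "drive_tool", "data": {
  "rows": [
    [[0,0,0],[0,0,0],5],
    [[0,0,0],[0,0,0],5]
  ]
}}

```text
clock: 13.8
position: [0.6985, 0.009, 0.3659]
ee_rot: [-0.002, 0.691, 0.723, -0.001]
contact_force: [-0.6, 0.6, -0.3]
width: 0.0501
gripper_force: 0.0
```

Emit:
{"op": "drive_tool", "data": {
  "rows": [
    [[0,0,0],[-0.1,0,-3],5],
    [[0,0,0],[0,0,-3],5],
    [[0,0,0],[0,0,-2],5],
    [[0,0,0],[0,0,-1],5],
    [[0,0,0],[0,0,0],5]
  ]
}}

```text
clock: 14.42
position: [0.6963, 0.0088, 0.2789]
ee_rot: [-0.0, 0.691, 0.723, -0.0]
contact_force: [-0.5, -0.2, -0.0]
width: 0.0496
gripper_force: 0.0
```

```bash
python3 - <<'E'
from h import *
for n in("scene","top"): cv2.imwrite(f"pics/{n}3.png",eyes.get_image(n)[:,:,::-1])
f=lambda a:cv2.resize(a,(390,390),interpolation=cv2.INTER_CUBIC)
a=cv2.imread("pics/top3.png")[100:200,225:325]
t=cv2.imread("pics/scene3.png")[120:220,180:280]
cv2.imwrite("pics/crop4.png",np.hstack([f(a),f(t)]))
E
```

```text
(no output)
```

View pics/crop4.png

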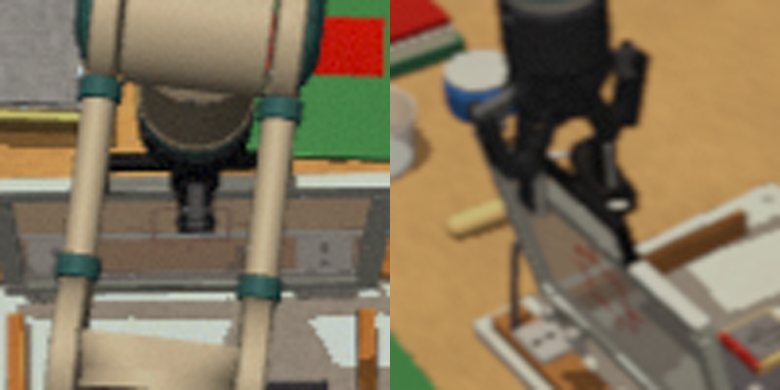

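In the scene half one finger is on each side of the bar, at about (530,190) and (610,170), with the bar between them. No contact yet, so close.

Emit:
{"op": "drive_tool", "data": {
  "rows": [
    [[0,0,0],[0,0,-0.2],3],
    [[0,0,0],[0,0,0],1.2],
    [[0,0,0],[0,0,0],1],
    [[0,0,0],[0,0,0],1],
    [[0,0,0],[0,0,0],1]
  ],
  "force": 50
}}

```text
clock: 15.15
position: [0.6964, 0.0087, 0.2774]
ee_rot: [-0.0, 0.691, 0.722, -0.0]
contact_force: [-5.7, 0.1, 4.4]
width: 0.0123
gripper_force: 49.2
```

```bash
python3 - <<'E'
import numpy as np
N=24;s=.65;t=np.linspace(0,1,N+1);a=1.80-1.015*t;th=.6*t
x=-24*np.cos(a)+s*np.sin(th);z=24*np.sin(a)-s*np.cos(th)
print(np.c_[np.diff(x)*np.cos(.043),np.diff(x)*np.sin(.043),np.diff(z)].round(2).tolist())
print(x[0],z[0],x[-1],z[-1])
E
```

```text
[[-0.98, -0.04, 0.21], [-0.98, -0.04, 0.17], [-0.99, -0.04, 0.13], [-0.99, -0.04, 0.08], [-1.0, -0.04, 0.04], [-1.0, -0.04, -0.0], [-1.0, -0.04, -0.04], [-0.99, -0.04, -0.09], [-0.99, -0.04, -0.13], [-0.98, -0.04, -0.17], [-0.97, -0.04, -0.21], [-0.97, -0.04, -0.25], [-0.95, -0.04, -0.29], [-0.94, -0.04, -0.33], [-0.92, -0.04, -0.37], [-0.91, -0.04, -0.41], [-0.89, -0.04, -0.45], [-0.87, -0.04, -0.49], [-0.85, -0.04, -0.53], [-0.83, -0.04, -0.56], [-0.8, -0.03, -0.6], [-0.77, -0.03, -0.63], [-0.75, -0.03, -0.66], [-0.72, -0.03, -0.69]]
5.452850272634091 22.722343141076685 -16.61030085230602 16.427336196837494
```

Emit:
{"op": "drive_tool", "data": {
  "rows": [
    [[0.001,-0.025,0],[-0.98,-0.04,0.21],1],
    [[0.001,-0.025,0],[-0.98,-0.04,0.17],1],
    [[0.001,-0.025,0],[-0.99,-0.04,0.13],1],
    [[0.001,-0.025,0],[-0.99,-0.04,0.08],1]
  ]
}}

```text
clock: 15.65
position: [0.66, 0.0071, 0.2831]
ee_rot: [0.037, 0.69, 0.721, 0.038]
contact_force: [2.6, 0.2, -0.3]
width: 0.0121
gripper_force: 49.2
```

Emit:
{"op": "drive_tool", "data": {
  "rows": [
    [[0.001,-0.025,0],[-1.0,-0.04,0.04],1],
    [[0.001,-0.025,0],[-1.0,-0.04,0],1],
    [[0.001,-0.025,0],[-1.0,-0.04,-0.04],1],
    [[0.001,-0.025,0],[-0.99,-0.04,-0.09],1]
  ]
}}

```text
clock: 16.15
position: [0.6205, 0.0053, 0.283]
ee_rot: [0.073, 0.688, 0.718, 0.075]
contact_force: [1.8, -1.1, 1.8]
width: 0.0125
gripper_force: 49.1
```

Forces are small and the flap is following. Continue the arc.

Emit:
{"op": "drive_tool", "data": {
  "rows": [
    [[0.001,-0.025,0],[-0.99,-0.04,-0.13],1],
    [[0.001,-0.025,0],[-0.98,-0.04,-0.17],1],
    [[0.001,-0.025,0],[-0.97,-0.04,-0.21],1],
    [[0.001,-0.025,0],[-0.97,-0.04,-0.25],1],
    [[0.001,-0.025,0],[-0.95,-0.04,-0.29],1],
    [[0.001,-0.025,0],[-0.94,-0.04,-0.33],1]
  ]
}}

```text
clock: 16.9
position: [0.5619, 0.0026, 0.2701]
ee_rot: [0.124, 0.68, 0.711, 0.128]
contact_force: [-2.0, -1.1, 5.3]
width: 0.0124
gripper_force: 51.8
```

Emit:
{"op": "drive_tool", "data": {
  "rows": [
    [[0.001,-0.025,0],[-0.92,-0.04,-0.37],1],
    [[0.001,-0.025,0],[-0.91,-0.04,-0.41],1],
    [[0.001,-0.025,0],[-0.89,-0.04,-0.45],1],
    [[0.001,-0.025,0],[-0.87,-0.04,-0.49],1],
    [[0.001,-0.025,0],[-0.85,-0.04,-0.53],1]
  ]
}}

```text
clock: 17.52
position: [0.5173, 0.0006, 0.2478]
ee_rot: [0.167, 0.671, 0.701, 0.172]
contact_force: [-2.4, 0.4, 5.5]
width: 0.0122
gripper_force: 52.4
```

Emit:
{"op": "drive_tool", "data": {
  "rows": [
    [[0.001,-0.025,0],[-0.83,-0.04,-0.56],1],
    [[0.001,-0.025,0],[-0.8,-0.03,-0.6],1],
    [[0.001,-0.025,0],[-0.77,-0.03,-0.63],1],
    [[0.001,-0.025,0],[-0.75,-0.03,-0.66],1],
    [[0.001,-0.025,0],[-0.72,-0.03,-0.69],1],
    [[0,0,0],[0,0,0],1],
    [[0,0,0],[0,0,0],1]
  ]
}}

```text
clock: 18.4
position: [0.4761, -0.0012, 0.2143]
ee_rot: [0.206, 0.66, 0.69, 0.212]
contact_force: [-10.7, -5.1, 8.0]
width: 0.0121
gripper_force: 53.7
```

```bash
python3 - <<'E'
from h import *
from scipy.spatial.transform import Rotation as R
s=manip.get_state();w,x,y,z=s["ee_rot"];d=R.from_quat([x,y,z,w]).apply([0,0,1])
for k in(.0065,.008):
    B=s["position"]-k*d;print(B,d.round(3),"angle deg",np.degrees(np.arctan2(B[2]-.05,(.6423-B[0])/np.cos(.043))),np.hypot(B[2]-.05,.6423-B[0]))
print(s["qpos"].round(2),s["contact_force"])
for n in("scene","top"): cv2.imwrite(f"pics/{n}4.png",eyes.get_image(n)[:,:,::-1])
f=lambda a:cv2.resize(a,(390,390),interpolation=cv2.INTER_CUBIC)
a=cv2.imread("pics/top4.png")[120:270,205:355]
t=cv2.imread("pics/scene4.png")[120:260,200:340]
cv2.imwrite("pics/crop5.png",np.hstack([f(a),f(t)]))
E
```

```text
[ 0.4724128  -0.00137357  0.21962802] [ 0.565  0.02  -0.825] angle deg 44.92976844496015 0.24007358513237004
[ 0.47156514 -0.0014043   0.22086517] [ 0.565  0.02  -0.825] angle deg 44.995363310914605 0.24154771237867373
[-0.28 -0.11  2.19  0.37  0.52 -0.6 ] [-10.65822998  -5.13996851   8.04748654]
```

View pics/crop5.png

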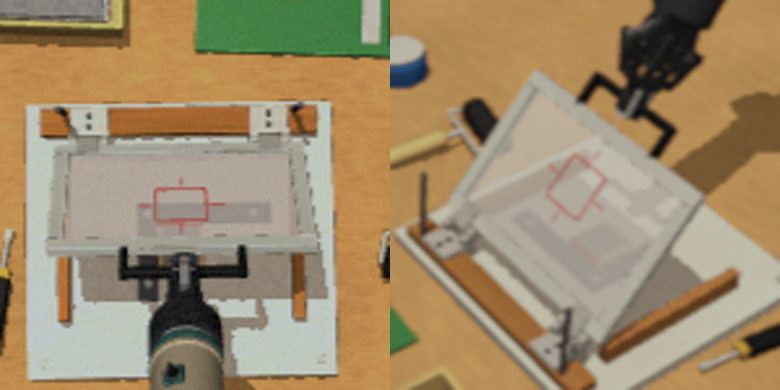

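The flap is held open at 45° by the bar: top half bar at (183,268), scene half grip at (632,105). The bar's radius from the hinge works out at 240 mm, which matches, and the block sits undisturbed beneath.

```bash
python3 -c "
from rig import job
print(job.sign_off())"
```

```text
the job is handed in; nothing more can be done
None
```

The block is home in the steel corner with its red side against the far bar, and the arm is holding the flap open at 45° by its pull bar; the red side started facing the robot rather than left, so I turned the block about 169° counter-clockwise instead of the 55–120° clockwise in the notes.

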